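# Hang bone-dry teapot handles over the drying rail

### The arm

A 7-joint arm with a two-finger parallel gripper is mounted at the origin on the work surface. World frame = base frame: x ahead of the robot, y to its left, z up, the work surface at z = 0. Lengths are in mm, angles in rad, forces in N, time in s.
With the tool pointing down it reaches from about 400 to 925 mm from the base axis. Payload 4.1 kg.
Tool frame: the origin (TCP) lies at the very end of the fingers, on their centre line; the grasp point (between the pads) lies 19 mm behind it (grasp_offset is the distance from the TCP to the grasp point, in mm); z points along the fingers, y is the line along which they close (so a half turn about z gives the same grasp; the last joint's range is limited). The gripper opens to 85 mm and grips with 20 to 120 N. Pads are 22 mm wide; open, the fingers measure 114 mm over their backs; the gripper's body (76 mm by 85 mm) begins 54 mm behind the grasp point. The pads swing forward as they close: fully open they stand 13 mm farther back than shut.
Start: joints at [-1.205, 0.398, 0.045, 1.537, -0.019, 1.207, -0.051], TCP at [291.344, 581.087, 231.347] pointing down, gripper open.
Joint ranges: [-2.82, 2.82], [-0.49, 2.23], [-1.37, 1.46], [0, 2.46], [-1.36, 4.5], [0.23, 2], [-2.94, 2.94]. Speed limits (rad/s): [2.57, 2.57, 3.14, 3.14, 3.14, 3.14, 3.14].

### API

Orientations are given as a rotation vector (axis times angle).
In Python, from workcell import * gives the robot as it stands. Calls block until the motion is done:
- reach(position, orientation): joint-space move of the TCP to a pose.
- servo_line(position, attitude=None, vel=150): straight line of the TCP; attitude=None keeps the orientation; vel is the mean speed in mm/s.
- move_j(angles): joint-space move.
- gripper_to(opening): opening from 0.0 (shut) to 1.0 (fully open); the grip force is fixed at half the most; returns when the fingers have stopped.
- hold(seconds).
- solve_ik(position, orientation): joint angles nearest the present ones, or None.
- snapshot(name): name is "scene" or "top" or "wrist"; returns (picture, depth): 420x560x3 uint8, blue, green, red; 420x560 float32, mm along the optical axis (not along the pixel's ray), 0 where there is no reading.
- camera_model(name): a dict with "camera_matrix" (3x3 intrinsics, pixels), "D" ([k1, k2, p1, p2, k3] as OpenCV has them; the pictures are not rectified), "origin" and "orientation" of the camera in the world. Camera axes: x right, y down, z forward; pixel columns grow to the right and rows downward; lengths in mm; the calibration is good to about 2 mm. A picture is of the moment at which its call begins: read the wrist's pose just before it. camera_model takes no time and is no camera call; for the wrist camera it gives the pose at the moment of the call.
A pose or a line that the arm cannot do raises Unreachable and nothing moves.
- job_done(): hands the job in; it is judged then, once.
Readings, each from a call of its own:
- current_clock(): time.
- current_joint_positions(): joint angles.
- current_qd(): joint speeds.
- current_effort(): joint torques, N m.
- current_ee_pos(): TCP position.
- current_ee_rot(): TCP orientation.
- current_force(): force on the tool from outside, world axes, zero at the start.
- current_moment(): the same for the moment, N m.
- current_gripper_width(): opening from 0.0 (shut) to 1.0 (fully open).
- current_gripper_force(): force on a finger pad.
Only numpy, scipy, OpenCV 4.12 (cv2) and the standard library are available. Lean on these libraries where they do the work, as an engineer would, in place of code of your own. Each camera call takes 0.05 s, during which the arm holds its last target. There are 200 camera calls.

### The job

The two arched teapot handles in the covered drying box are ready for open air: take the lid off and lay it flat on the bench, then hang both handles square across the wooden rail under the drying rack's shelf, one leg each side and not touching each other. They are bone dry and chip easily, so pinch them lightly and set them down softly, never dropping or knocking them. Leave the spout standing in the box, put the lid back squarely without dropping it so that it is fully home, and disturb nothing else on the bench.

Things in the scene. Friction and masses are not known exactly. Their poses are not given: they have to be found in the camera images.
- box: (All sizes in mm.) Open plywood box fixed to the bench, holding the handles and spout; the lid covers it at the start. Outside 166 (x) x 266 (y) x 106 high, walls and floor 8 thick, inside 150 x 250 x 98 deep. Origin: centre of its underside, on the bench; z up.
- lid: Lid, 176 (x) x 276 (y) x 8 thick, 260 g, lifted by its knob. Two battens under it (136 x 14, 8 deep, at y = +-110) drop inside the box with about 7 of play. Origin: centre of the board's underside: 106 above the bench when home on the box, axes along the box's (either way round); 8 when lying on the bench. Room for it is free midway between rack and box.
- knob (a point): Point on the axis of the lid's turned wooden knob, 21 above the board's upper face, so 135 above the bench when the lid is home. The knob is 28 diameter here (neck below, from the board to 10 up, 22 diameter); its top is 11 higher.
- handle_a: One of two identical clay teapot handles, standing arch-like in the box, legs along the box's x. Strap 22 wide (y), 9 thick: half circle, inner radius 36, outer 45, axis along y 40 above the feet, on two straight legs at x = +-40. 85 high, 95 over the feet (14 thick), 90 g. Origin: midway between the undersides of the feet, 8 above the bench in the box; z up through the crown.
- handle_b: The other handle, same as handle_a; the handles and the spout stand in a row along the box's y, 75 apart, in any order. Rigid but brittle: a handle chips if the fingers press it with more than 80 N in all (40 a side; 20 will do) or if it meets anything else with more than 25 N or falls over 10 mm. Pinch a shoulder of the arch across the 22 strap, fingertips just through its 9 thickness.
- spout: Bone-dry clay teapot spout, a cone standing on its wide end in the box, 42 diameter at the foot, 18 at the tip, 78 high. Origin: centre of its underside. It stays where it is.
- rack: Fixed wooden drying rack at the right, open front (its -x side, facing the box) and back. Posts 22 x 20 at x = 0 and 62, y = +-190. Slatted shelf with pots on top: underside 345 above the bench, from x = -20 (in front of the rail) to 75, so an upright gripper over the rail strikes it; lean the tool's wrist about 35 degrees toward the rack's front. Origin: on the bench below the rail's middle.
- rail (a point): Middle of the rail's top face, 158 above the bench. The rail is a fixed wooden lath, 16 x 16 in section, along the rack's y, 360 clear between the end posts; axes as the rack's. A handle hanging on it has its origin about 76 below this point (feet 82 above the bench) and its crown's top 9 above it.
- jar: Bystander: glass jar with white lid, 62 diameter, 85 high, at the far side of the bench. Origin: centre of its underside.
- bowl: Bystander: white bowl, 80 diameter, 40 high, at the far side of the bench. Origin: centre of its underside.
- brush: Bystander: brush, 190 long, lying on the bench left of the box. Origin: on the bench under it.
- rib: Bystander: flat wooden rib, 145 x 45 x 6, lying on the bench under the rack's shelf. Origin: centre of its underside.
- scraper: Bystander: steel-bladed scraper with wooden handle, 200 long, lying right of the rack. Origin: on the bench under its middle.

How it is judged (in metres and radians):
On the way, in this order (a step that is already met when the one before it is completed fails the run):
1. the lid is off the box and lies flat on the bench, released (height (world z) of lid below 0.03 m and angle between lid's own z axis and vertical below 0.15 rad and contact force between the fingers and lid below 0.05 N and linear speed of lid below 0.03 m/s), for 0.1 s.
2. one handle hangs across the rail, released (((x of handle_a in the frame of rail between -0.015 and 0.015 m and y of handle_a in the frame of rail between -0.165 and 0.165 m and z of handle_a in the frame of rail between -0.084 and -0.066 m and angle between handle_a's own z axis and vertical below 0.2 rad and angle between the x axis of handle_a and the x axis of rack, either way round below 0.3 rad and contact force between the fingers and handle_a below 0.05 N and linear speed of handle_a below 0.03 m/s) or (x of handle_b in the frame of rail between -0.015 and 0.015 m and y of handle_b in the frame of rail between -0.165 and 0.165 m and z of handle_b in the frame of rail between -0.084 and -0.066 m and angle between handle_b's own z axis and vertical below 0.2 rad and angle between the x axis of handle_b and the x axis of rack, either way round below 0.3 rad and contact force between the fingers and handle_b below 0.05 N and linear speed of handle_b below 0.03 m/s))), for 0.1 s.
3. both handles hang across the rail, apart and released (x of handle_a in the frame of rail between -0.015 and 0.015 m and y of handle_a in the frame of rail between -0.165 and 0.165 m and z of handle_a in the frame of rail between -0.084 and -0.066 m and angle between each of handle_a, handle_b's own z axis and vertical below 0.2 rad and angle between the x axis of each of handle_a, handle_b and the x axis of rack, either way round below 0.3 rad and contact force between the fingers and handle_a below 0.05 N and linear speed of each of handle_a, handle_b below 0.03 m/s and x of handle_b in the frame of rail between -0.015 and 0.015 m and y of handle_b in the frame of rail between -0.165 and 0.165 m and z of handle_b in the frame of rail between -0.084 and -0.066 m and contact force between the fingers and handle_b below 0.05 N and horizontal distance between handle_a and handle_b above 0.026 m), for 0.1 s.
4. the lid is back on the box, fully home and released (x of lid in the frame of box between -0.011 and 0.011 m and y of lid in the frame of box between -0.011 and 0.011 m and z of lid in the frame of box between 0.102 and 0.11 m and angle between the x axis of lid and the x axis of box, either way round below 0.12 rad and angle between lid's own z axis and vertical below 0.05 rad and contact force between the fingers and lid below 0.05 N), for 0.1 s.
At the end, for the whole second after the job is handed in: Both handles hang at rest astride the rail (15 mm, tilt 0.2 rad, square within 0.3 rad), not touching (centres over 26 mm apart); the spout stands within 25 mm of its start; the lid is fully home on the box (11 mm, 0.12 rad, 102 to 110 mm up, level); all released (all of step 3 and all of step 4 and distance of spout from where it was at the start of the episode below 0.025 m and angle between spout's own z axis and vertical below 0.15 rad).
It fails at once if a handle is pinched with more than 80 N (sum of the two fingers) (contact force between the fingers and handle_a above 80 N or contact force between the fingers and handle_b above 80 N).
It fails at once if a handle is knocked or pressed with more than 25 N against rack, box, lid, spout or the other handle (contact force between any of handle_a, handle_b and rack above 25 N or contact force between any of handle_a, handle_b and box above 25 N or contact force between any of handle_a, handle_b and lid above 25 N or contact force between any of handle_a, handle_b and spout above 25 N or contact force between handle_a and handle_b above 25 N).
It fails at once if the spout is knocked over or shifted more than 25 mm, or lifted out (not (distance of spout from where it was at the start of the episode below 0.025 m and angle between spout's own z axis and vertical below 0.15 rad)).
It fails at once if a handle or the lid is dropped (let go and falling faster than 0.5 m/s, a fall of about 13 mm) ((contact force between the fingers and handle_a below 0.05 N and linear speed of handle_a above 0.5 m/s) or (contact force between the fingers and handle_b below 0.05 N and linear speed of handle_b above 0.5 m/s) or (contact force between the fingers and lid below 0.05 N and linear speed of lid above 0.5 m/s)).
It fails at once if a bystander on the bench is shifted more than 30 mm (distance of any of jar, bowl, brush, rib, scraper from where it was at the start of the episode above 0.03 m).
It also fails if it takes over 72 s, if anything falls off the work surface, if the arm or the gripper's body presses on something with over 40 N, if the wrist force passes 120 N, or if a joint passes its speed limit or range.

## Working session

There is one attempt and no reset: what is moved stays moved. The work goes in short steps, each a Python script; the robot and the scene stay as the last script left them, time stands still between calls to the robot, and variables do not carry over. Pictures are saved under pics/ and viewed, at most 10 in all, crops included, and the job is handed in when it is done.

```bash
ls; mkdir -p pics
python3 - <<'E'
from workcell import *
import cv2,numpy as np
for n in("scene","top"):
    p,d=snapshot(n); cv2.imwrite(f"pics/{n}0.png",p); np.save(f"{n}0.npy",d)
    m=camera_model(n); print(n,m)
print(current_clock(),current_ee_pos(),current_ee_rot())
E
```

```text
pics
scene {'camera_matrix': array([[489.95467175,   0.        , 270.00718017],
       [  0.        , 489.95467175, 210.99168364],
       [  0.        ,   0.        ,   1.        ]]), 'D': array([0.05262896, 0.        , 0.        , 0.        , 0.        ]), 'origin': array([1389.26411015, -663.09045353, 1314.65710426]), 'orientation': array([-2.24784027, -1.06238275,  0.400602  ])}
top {'camera_matrix': array([[528.12231342,   0.        , 291.77006011],
       [  0.        , 528.12231342, 211.65832374],
       [  0.        ,   0.        ,   1.        ]]), 'D': array([-0.11541131,  0.        ,  0.        ,  0.        ,  0.        ]), 'origin': array([ 510.53614637,  -24.83565165, 1641.41088799]), 'orientation': array([-2.22196661,  2.16575421, -0.08008843])}
0.1 [291.1084334  580.55723011 230.36447041] [-7.23295715e-01 -3.05693943e+00  2.72457294e-03]
```

View pics/scene0.png

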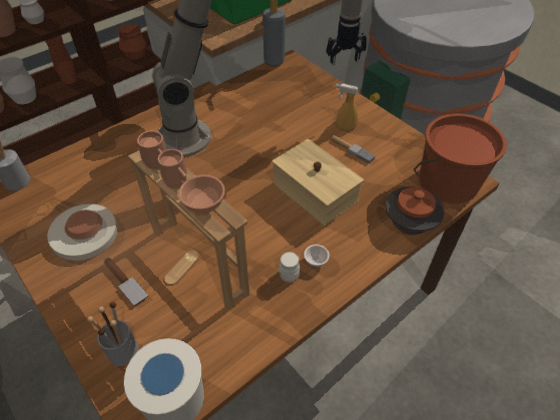

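View pics/top0.png

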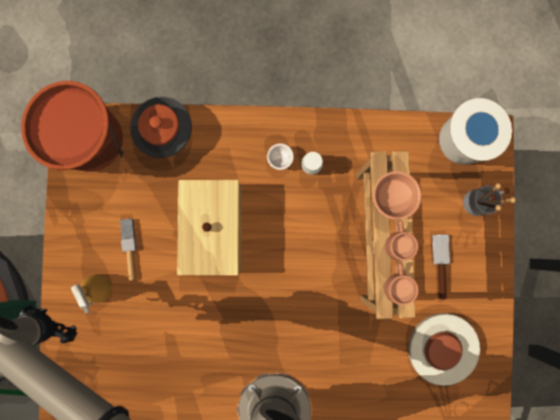

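```bash
cat > h.py <<'E'
from workcell import *
import cv2,numpy as np
from scipy.spatial.transform import Rotation as R
def rays(n,uv,m=None):
    m=m or camera_model(n)
    q=cv2.undistortPoints(np.float64(uv).reshape(-1,1,2),m["camera_matrix"],m["D"]).reshape(-1,2)
    return m["origin"],np.c_[q,np.ones(len(q))]@R.from_rotvec(m["orientation"]).as_matrix().T
def onplane(n,uv,z,m=None):
    o,r=rays(n,uv,m); return o+r*((z-o[2])/r[:,2])[:,None]
def cloud(n,d,m=None):
    v,u=np.mgrid[:420,:560]; o,r=rays(n,np.c_[u.ravel(),v.ravel()],m)
    return (o+r*d.reshape(-1,1)).reshape(420,560,3)
E
python3 - <<'E'
from h import *
T=cloud("top",np.load("top0.npy")); S=cloud("scene",np.load("scene0.npy"))
im=cv2.imread("pics/top0.png")
# lid: top at z 114
for n,C in(("top",T),("scene",S)):
    x,y,z=np.moveaxis(C,-1,0)
    m=(abs(z-114)<8)&(x>350)&(x<900)&(y>0)&(y<420)
    m=cv2.morphologyEx(m.astype(np.uint8),cv2.MORPH_OPEN,np.ones((3,3)))
    k,l,s,c=cv2.connectedComponentsWithStats(m); i=1+s[1:,4].argmax(); mm=l==i
    P=onplane(n,np.argwhere(mm)[:,::-1],114); print(n,"lid z",np.median(z[mm]),cv2.minAreaRect(P[:,:2].astype(np.float32)))
    kn=(z>128)&(z<155)&(abs(x-P[:,0].mean())<60)&(abs(y-P[:,1].mean())<60)
    print(" knob",kn.sum(),C[kn].mean(0) if kn.any() else "", C[kn][:,2].max() if kn.any() else "")
    for a,b in((148,166),(325,350),(350,375)):
        m=(z>a)&(z<b)&(y<-200)&(y>-620)&(x>150)&(x<850)
        Q=C[m]; print(" z",a,b,len(Q)); 
        if len(Q)>20: print(np.percentile(Q,[2,10,50,90,98],axis=0).round(0).tolist()); print(cv2.minAreaRect(Q[:,:2].astype(np.float32)))
    v=np.zeros((420,560),np.uint8); v[(z>150)&(z<164)]=255; v[(z>335)&(z<362)]=128; cv2.imwrite(f"pics/h_{n}.png",v)
a=cv2.imread("pics/h_top.png")[90:340,330:450];b=cv2.imread("pics/h_scene.png")[120:320,100:270]
c=cv2.imread("pics/scene0.png")[120:320,100:270]
f=lambda i:cv2.resize(i,(260,400))
cv2.imwrite("pics/mix.png",np.hstack([f(a),f(b),f(c)]))
E
```

```text
top lid z 113.6283766781437 ((557.2657470703125, 205.61053466796875), (273.13897705078125, 174.11366271972656), 1.6651071310043335)
 knob 75 [556.87410912 203.19184807 142.35950754] 151.25273778917472
 z 148 166 1551
[[370.0, -615.0, 150.0], [429.0, -594.0, 154.0], [711.0, -272.0, 160.0], [831.0, -249.0, 165.0], [846.0, -243.0, 166.0]]
((599.189697265625, -437.86724853515625), (493.3421325683594, 389.6756591796875), 3.208078622817993)
 z 325 350 144
[[347.0, -306.0, 333.0], [352.0, -300.0, 340.0], [558.0, -280.0, 345.0], [738.0, -234.0, 349.0], [744.0, -228.0, 350.0]]
((546.2642211914062, -284.2637634277344), (402.51947021484375, 95.1336669921875), 3.0340771675109863)
 z 350 375 2888
[[344.0, -334.0, 351.0], [362.0, -322.0, 353.0], [526.0, -263.0, 357.0], [726.0, -240.0, 360.0], [744.0, -231.0, 362.0]]
((544.7266235351562, -284.9698181152344), (411.2569580078125, 97.56481170654297), 3.1314094066619873)
scene lid z 113.29371355675244 ((559.69970703125, 202.66867065429688), (277.7195739746094, 180.41464233398438), 1.5217639207839966)
 knob 51 [561.32810398 202.15526724 141.07273602] 150.66360081308494
 z 148 166 1525
[[365.0, -617.0, 149.0], [486.0, -605.0, 154.0], [796.0, -541.0, 161.0], [839.0, -262.0, 165.0], [847.0, -249.0, 166.0]]
((602.75634765625, -444.0946960449219), (484.6337585449219, 389.9795227050781), 4.7206268310546875)
 z 325 350 274
[[358.0, -341.0, 325.0], [471.0, -336.0, 328.0], [739.0, -300.0, 344.0], [747.0, -252.0, 349.0], [750.0, -237.0, 350.0]]
((561.0186767578125, -327.7140808105469), (410.3422546386719, 92.64249420166016), 15.924272537231445)
 z 350 375 1866
[[354.0, -339.0, 351.0], [423.0, -331.0, 353.0], [664.0, -309.0, 356.0], [735.0, -244.0, 359.0], [748.0, -232.0, 370.0]]
((545.0982666015625, -286.1405029296875), (413.0495300292969, 99.18474578857422), 3.31602144241333)
```

View pics/mix.png

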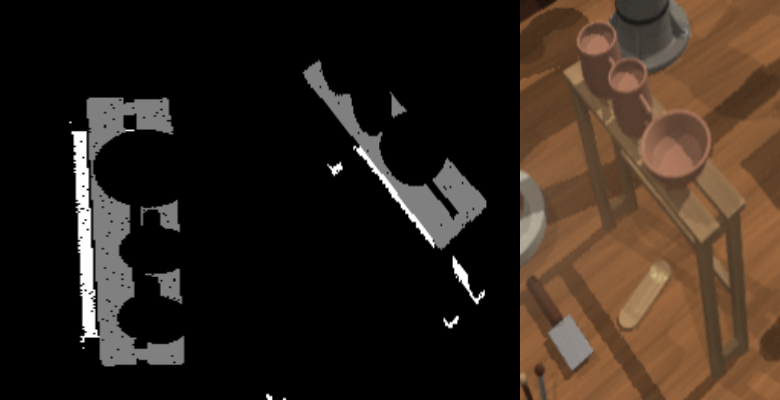

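The lid is about (558, 204) with a yaw of about 1.6°. The shelf rectangle is about (545, −286) with a yaw of about 3.2°. The rail is visible as a strip in front of the shelf in the top view and in the scene view. Next I refine the rail position, check IK, and grip the knob gently.

```bash
cat >> h.py <<'E'
def frame(yaw,lean=0,s=1):
    "ey along (cos yaw,sin yaw); ex=(sin,-cos) toward rack's back; wrist leans to -ex"
    ey=np.array([np.cos(yaw),np.sin(yaw),0]); ex=np.array([np.sin(yaw),-np.cos(yaw),0])
    z=np.sin(lean)*ex-np.cos(lean)*np.array([0,0,1]); y=s*ey
    return R.from_matrix(np.c_[np.cross(y,z),y,z]).as_rotvec()
L35=np.radians(35)
def st(*a): print(*a,"t",round(current_clock(),2),"p",np.round(current_ee_pos(),1),"F",np.round(current_force(),1),"w",round(current_gripper_width(),3),"g",round(current_gripper_force(),1))
E
python3 - <<'E'
from h import *
for n in("top","scene"):
    C=cloud(n,np.load(n+"0.npy")); x,y,z=np.moveaxis(C,-1,0)
    m=(z>150)&(z<164)&(x>380)&(x<730)&(y>-300)&(y<-225)
    P=onplane(n,np.argwhere(m)[:,::-1],158); b,a=np.polyfit(P[:,0],P[:,1],1)
    r=P[:,1]-a-b*P[:,0]; print(n,m.sum(),"yaw",np.degrees(np.arctan(b)),"y@545",a+b*545,np.percentile(r,[2,98]),"x range",P[:,0].min(),P[:,0].max(),"z",np.median(z[m]))
    kn=(z>128)&(z<155)&(abs(x-558)<40)&(abs(y-204)<40)
    print(" knob uv",np.argwhere(kn).mean(0)[::-1],onplane(n,[np.argwhere(kn).mean(0)[::-1]],140))
    # bystander-ish clusters 
    m=(z>15)&(z<100)&(x>640)&(y<100)&(y>-230); 
    print(" objs minx",C[m][:,0].min() if m.any() else None, np.percentile(C[m],[5,95],axis=0).round().tolist())
for s in(1,-1):
    for nm,p,o in(("lidhi",[558,203.5,230],frame(.028,0,s)),("lid",[558,203.5,119],frame(.028,0,s)),("bench",[520,-62,21],frame(.05,0,s)),
      ("boxh1",[480,230,67],frame(.028,L35,s)),("boxh2",[640,230,67],frame(.028,L35,s)),("boxup",[640,230,240],frame(.028,L35,s)),("rail1",[490,-232,141],frame(.055,L35,s)),("rail2",[610,-232,240],frame(.055,L35,s))):
        q=solve_ik(np.array(p,float),o); print(s,nm,None if q is None else np.round(q,2))
E
```

```text
top 701 yaw 3.1496903914505183 y@545 -256.42159219094776 [-8.11890931  8.1837857 ] x range 381.45076957474953 723.1092492664815 z 157.62269246830328
 knob uv [206.41333333 226.53333333] [[556.94229305 203.55015873 140.        ]]
 objs minx 732.4907842546238 [[738.0, -116.0, 17.0], [812.0, 32.0, 89.0]]
scene 268 yaw 3.567576745845183 y@545 -264.08146177895736 [-6.90698692  9.49363511] x range 378.434385453514 729.1145279929003 z 155.68398613660258
 knob uv [317.43137255 164.52941176] [[560.57404408 202.94928812 140.        ]]
 objs minx 739.7367103301052 [[749.0, -125.0, 18.0], [811.0, 32.0, 85.0]]
1 lidhi [-0.78  0.32  0.45  1.69 -0.15  1.16 -0.26]
1 lid [-0.76  0.44  0.44  1.8  -0.23  0.95 -0.2 ]
1 bench [-0.41  0.51  0.56  2.03 -0.41  0.71  0.45]
1 boxh1 [-1.12  0.66  0.45  1.76  0.21  1.17 -0.8 ]
1 boxh2 [-0.92  0.86  0.47  1.41  0.18  1.26 -0.6 ]
1 boxup [-0.94  0.69  0.5   1.28  0.23  1.52 -0.51]
1 rail1 [-0.66  0.38  0.79  2.1   0.51  0.75 -0.25]
1 rail2 [-0.57  0.45  0.75  1.74  0.37  0.99 -0.02]
-1 lidhi [-0.39  0.3  -0.04  1.68  0.01  1.17  2.74]
-1 lid [-0.34  0.41 -0.11  1.79  0.05  0.95  2.7 ]
-1 bench [-0.83  0.93  1.26  2.04 -1.07  1.06 -2.12]
-1 boxh1 [-0.68  0.62 -0.16  1.75  0.52  1.3   2.06]
-1 boxh2 [-0.56  0.8  -0.13  1.39  0.58  1.4   2.26]
-1 boxup [-0.55  0.64 -0.16  1.27  0.56  1.64  2.4 ]
-1 rail1 [-0.22  0.29  0.24  2.09  0.74  0.87  2.69]
-1 rail2 [-0.14  0.36  0.17  1.72  0.63  1.1   2.91]
```

Run:
```python
from h import *
o=frame(.028)
gripper_to(.7)
reach([557.5,203.5,230],o); st("hi")
servo_line([557.5,203.5,170],vel=150)
servo_line([557.5,203.5,120],vel=60); st("down")
for w in (.5,.42,.38,.36,.34,.33,.32):
    gripper_to(w); st(w)
    if current_gripper_force()>3: break
```

```text
hi t 2.17 p [556.8 206.  229.8] F [-0.   0.2  0.8] w 0.7 g 0.0
down t 3.71 p [557.9 203.6 120.4] F [ 0.5  0.3 -1. ] w 0.701 g 0.0
0.5 t 4.02 p [557.7 203.6 120.3] F [-1.  -0.8  0.3] w 0.503 g 0.0
0.42 t 4.26 p [557.5 203.5 120.1] F [-0.  -0.5  0.6] w 0.418 g 0.0
0.38 t 4.47 p [557.5 203.5 120. ] F [-0.3  0.5  0.6] w 0.381 g 0.0
0.36 t 4.69 p [557.5 203.5 120. ] F [ 0.4 -0.6 -0.8] w 0.357 g 0.0
0.34 t 4.91 p [557.2 203.5 119.9] F [-1.7 -0.4 -0.1] w 0.344 g 0.6
0.33 t 5.12 p [556.9 203.5 119.9] F [-1.9  0.1  2.1] w 0.333 g 1.4
0.32 t 5.34 p [556.8 203.5 120. ] F [-4.4 -0.9  3.1] w 0.319 g 4.4
```

Run:
```python
from h import *
for w in (.30,.27,.0):
    gripper_to(w); st(w)
p=np.array([557.5,203.5,120])
servo_line(p+[0,0,15],vel=50); st("lift")
servo_line(p+[0,0,50],vel=120)
b=np.array([515.,-62,22.6])
servo_line([515,-62,170],frame(.04),vel=250); st("over")
servo_line([515,-62,60],vel=150)
servo_line([515,-62,27],vel=50); st()
servo_line(b,vel=20); st("down")
```

```text
0.3 t 5.56 p [556.7 203.5 120.1] F [-5.5 -0.1  4.8] w 0.308 g 29.3
0.27 t 5.78 p [556.9 203.5 120.3] F [-5.1 -0.5  6.4] w 0.292 g 58.5
0.0 t 5.99 p [556.9 203.5 120.2] F [-5.9 -0.8  5.6] w 0.297 g 58.5
lift t 6.44 p [558.  203.5 135.3] F [ 0.   0.3 -3.1] w 0.298 g 59.1
over t 8.11 p [515.1 -60.4 169.8] F [ 0.3  1.3 -2.1] w 0.293 g 59.1
t 9.8 p [515.2 -62.1  27. ] F [ 0.4  0.2 -4.4] w 0.295 g 59.1
down t 10.17 p [515.1 -62.   22.7] F [-0.  -0.9 -2.8] w 0.295 g 59.2
```

Run:
```python
from h import *
for z in (21.6,20.8,20):
    servo_line([515,-62,z],vel=20); f=np.mean([current_force()[2] for _ in range(5)]); print(z,f)
    if f>1.5: break
for w in (.32,.34,.4,.7): gripper_to(w)
st("rel"); servo_line([515,-62,110],vel=200)
reach([430,120,330],frame(.04)); 
p,d=snapshot("top"); cv2.imwrite("pics/top1.png",p); np.save("top1.npy",d)
p2,d2=snapshot("scene"); cv2.imwrite("pics/scene1.png",p2); np.save("scene1.npy",d2)
c=lambda i,r:cv2.resize(i[r[0]:r[1],r[2]:r[3]],None,fx=3,fy=3)
cv2.imwrite("pics/c1.png",c(p,(150,310,150,400)))
st()
```

```text
21.6 4.982635196033966
rel t 11.44 p [515.  -62.   21.6] F [ 0.5 -0.  -0.3] w 0.699 g 0.0
t 13.28 p [429.9 119.  328.7] F [ 0.3  0.3 -0.4] w 0.695 g 0.0
```

View pics/c1.png

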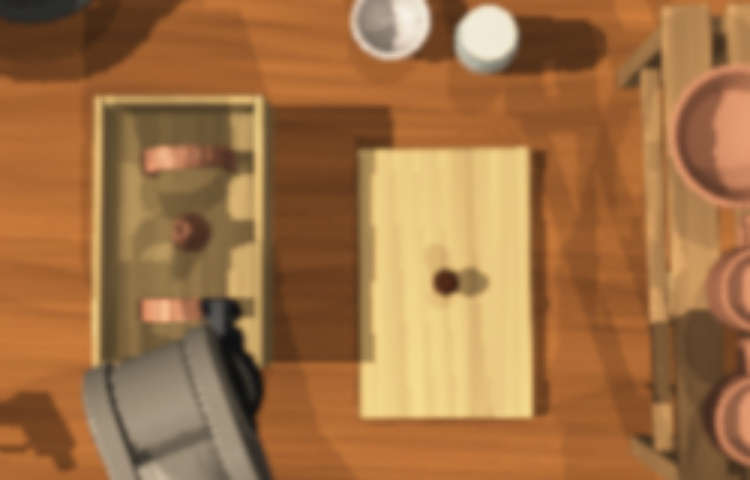

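The lid lies flat on the bench. Clay handles are in the far row (pixel ~212,202) and the near row (~210,253), with the spout between them at ~(213,227). The gripper hides the right half of the near handle. I'll measure from the depth data.

```bash
cat > meas.py <<'E'
from h import *
def meas(pic,dep,n="top"):
    C=cloud(n,dep); x,y,z=np.moveaxis(C,-1,0)
    hsv=cv2.cvtColor(pic,cv2.COLOR_BGR2HSV); H,S,V=cv2.split(hsv)
    inb=(abs(y-204)<80)&(abs(x-558)<130)&(z>20)&(z<110)
    clay=inb&((H<12)|(H>172))&(S>70)&(V>50)
    for nm,lo,hi in(("near",440,518),("spout",525,592),("far",600,680)):
        m=clay&(x>lo)&(x<hi); P=C[m]
        print(nm,len(P)); 
        if len(P)<15: continue
        hz=P[:,2]>84 if nm!="spout" else P[:,2]>70
        print("  ext",np.percentile(P,[2,98],axis=0).round(1).tolist()," top:",hz.sum(),P[hz].mean(0).round(1),np.percentile(P[hz],[3,97],axis=0).round(1).tolist())
        if nm!="spout":
            b=np.polyfit(P[hz][:,1],P[hz][:,0],1)[0]; print("  slope dx/dy",b, "rect@93",cv2.minAreaRect(onplane(n,np.argwhere(m&(z>84))[:,::-1],91)[:,:2].astype(np.float32)))
            # circle fit to (y,z) on arch with outer R 45
            from scipy.optimize import least_squares
            Q=P[P[:,2]>60]; r=least_squares(lambda c:np.hypot(Q[:,1]-c[0],Q[:,2]-c[1])-45,[204,48],loss="soft_l1"); print("  arch centre y,z",r.x)
    rim=(abs(z-106)<6)&(abs(y-204)<110)&(abs(x-558)<160)
    rim=cv2.morphologyEx(rim.astype(np.uint8),cv2.MORPH_CLOSE,np.ones((3,3)))
    k,l,s,c=cv2.connectedComponentsWithStats(rim); i=1+s[1:,4].argmax()
    print("rim",cv2.minAreaRect(onplane(n,np.argwhere(l==i)[:,::-1],106)[:,:2].astype(np.float32)))
E
python3 - <<'E'
from meas import *
for n in("top","scene"): print(n); meas(cv2.imread(f"pics/{n}1.png"),np.load(n+"1.npy"),n)
E
```

```text
top
near 87
  ext [[473.0, 179.6, 69.7], [490.3, 239.7, 97.0]]  top: 62 [482.5 194.8  91.1] [[475.1, 180.2, 85.2], [490.3, 222.8, 96.9]]
  slope dx/dy -0.05907606580716796 rect@93 ((482.13751220703125, 204.2257537841797), (17.069509506225586, 53.07730484008789), 4.7746901512146)
  arch centre y,z [200.78058842  47.60553099]
spout 94
  ext [[544.0, 184.8, 27.1], [574.2, 207.2, 89.5]]  top: 30 [559.6 200.2  81.2] [[551.5, 193.2, 71.6], [567.0, 206.5, 90.0]]
far 148
  ext [[619.1, 160.8, 32.3], [641.5, 241.6, 97.9]]  top: 71 [632.1 197.1  90.4] [[621.8, 177.1, 84.3], [640.8, 227.3, 98.6]]
  slope dx/dy -0.1479646540203765 rect@93 ((630.9174194335938, 205.18104553222656), (18.640974044799805, 62.07393264770508), 7.809391975402832)
  arch centre y,z [205.0076841   47.32535777]
rim ((557.5839233398438, 201.42184448242188), (262.9872131347656, 164.03695678710938), 1.7216144800186157)
scene
near 117
  ext [[474.0, 160.2, 22.9], [494.7, 240.3, 95.0]]  top: 53 [485.1 200.5  90. ] [[475.0, 180.1, 84.9], [494.7, 224.7, 95.3]]
  slope dx/dy -0.058081330296034475 rect@93 ((484.90557861328125, 195.96627807617188), (53.583702087402344, 23.422372817993164), 89.76322937011719)
  arch centre y,z [202.0799517   46.08373453]
spout 87
  ext [[552.8, 185.7, 21.8], [580.2, 205.3, 84.9]]  top: 20 [563.8 198.1  77.7] [[552.8, 192.0, 71.1], [570.6, 208.0, 87.6]]
far 144
  ext [[622.8, 163.0, 24.4], [645.9, 245.9, 96.5]]  top: 66 [634.9 200.9  90.5] [[624.2, 175.4, 84.2], [645.6, 226.5, 97.0]]
  slope dx/dy -0.08547013834137875 rect@93 ((635.6444702148438, 196.73118591308594), (21.15435218811035, 60.51457214355469), 11.33362865447998)
  arch centre y,z [206.0308254   47.06306181]
rim ((561.4224853515625, 199.83016967773438), (268.9079284667969, 169.3341064453125), 1.6283046007156372)
```

```bash
cat >> h.py <<'E'
OFF=(24.3,18.9)  # TCP from arch axis: toward -ex, up
def axes(yaw): return np.array([np.sin(yaw),-np.cos(yaw),0]),np.array([np.cos(yaw),np.sin(yaw),0])
def tcp_for(cx,cy,zorg,yaw):
    ex,ey=axes(yaw); return np.array([cx,cy,zorg+40+OFF[1]])-OFF[0]*ex
def tz(yaw): ex,_=axes(yaw); return np.sin(L35)*ex-np.array([0,0,np.cos(L35)])
def pinch(start=.29,stop=.20,target=14):
    w=start
    gripper_to(w)
    while w>stop:
        w-=.006; gripper_to(w); g=current_gripper_force()
        print(round(w,3),round(g,1),end="; ")
        if g>target: break
    print()
E
python3 - <<'E'
from h import *
yaw=.08; o=frame(yaw,L35); g=tcp_for(632.5,204.5,8,yaw); t=tz(yaw); print(g)
gripper_to(.55)
reach(g-140*t,o)
servo_line(g-70*t,vel=200); st("pre")
p,d=snapshot("wrist"); cv2.imwrite("pics/w1.png",p)
E
```

```text
[630.55807294 228.72228146  66.9       ]
pre t 15.27 p [628.  268.5 126.3] F [ 0.8  0.6 -0.5] w 0.551 g 0.0
```

View pics/w1.png

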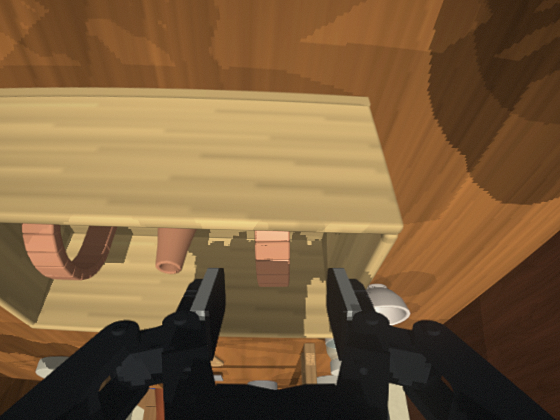

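The wrist view shows the far handle's shoulder at pixel (272, 250), centred between the fingertips (~215 and ~335). Proceeding to grasp.

Run:
```python
from h import *
yaw=.08; o=frame(yaw,L35); g=tcp_for(632.5,204.5,8,yaw); t=tz(yaw)
servo_line(g-20*t,vel=100); st("a")
servo_line(g,vel=40); st("at")
pinch(); st("grip")
```

```text
a t 15.97 p [630.  240.7  83.6] F [0.1 0.5 0.8] w 0.551 g 0.0
at t 16.62 p [630.9 231.7  70.9] F [-10.2   6.2  19.6] w 0.548 g 0.0
0.284 0.0; 0.278 0.1; 0.272 0.1; 0.266 0.1; 0.26 2.5; 0.254 9.4; 0.248 18.4; 
grip t 18.48 p [630.5 228.7  66.9] F [-0.   2.1  0.8] w 0.255 g 18.4
```

Run:
```python
from h import *
yaw=.08; g=tcp_for(632.5,204.5,8,yaw)
servo_line(g+[0,0,8],vel=30); st("l1")
servo_line(g+[0,0,172],vel=150); st("up")
ry=.055; r=np.array([544.,-257,0]); ex,ey=axes(ry)
h=r+65*ey; o=frame(ry,L35)
servo_line(tcp_for(*(h-100*ex)[:2],184,ry),o,vel=250); st("front")
p,d=snapshot("top"); cv2.imwrite("pics/top2.png",p); np.save("top2.npy",d)
p2,d2=snapshot("scene"); cv2.imwrite("pics/scene2.png",p2)
pw,_=snapshot("wrist")
c=lambda i,r:cv2.resize(i[r[0]:r[1],r[2]:r[3]],(400,400))
cv2.imwrite("pics/c2.png",np.hstack([c(p,(120,320,230,430)),c(p2,(110,310,130,330))]))
from meas import meas; meas(p,d)
```

```text
l1 t 18.89 p [630.8 228.8  75.2] F [ 0.2 -0.4 -0.6] w 0.252 g 18.2
up t 20.13 p [629.9 228.7 237.6] F [-0.6 -0.8 -1.3] w 0.252 g 18.2
front t 21.72 p [ 602.9 -127.1  242.4] F [-0.1  0.7 -1.7] w 0.256 g 18.2
near 97
  ext [[471.3, 183.5, 69.9], [490.2, 239.4, 96.3]]  top: 76 [482.4 203.5  90.5] [[474.4, 183.5, 84.5], [490.2, 228.5, 96.2]]
  slope dx/dy -0.008095924490056292 rect@93 ((480.9532775878906, 206.70230102539062), (17.589916229248047, 47.148406982421875), 1.8230215311050415)
  arch centre y,z [200.897637    48.11557228]
spout 68
  ext [[544.1, 190.8, 29.6], [572.8, 208.5, 89.9]]  top: 35 [559.5 200.2  81.7] [[551.4, 193.1, 73.2], [569.3, 206.8, 90.0]]
far 0
rim ((557.2117919921875, 201.9153289794922), (262.81292724609375, 163.2685089111328), 1.4045751094818115)
```

View pics/c2.png

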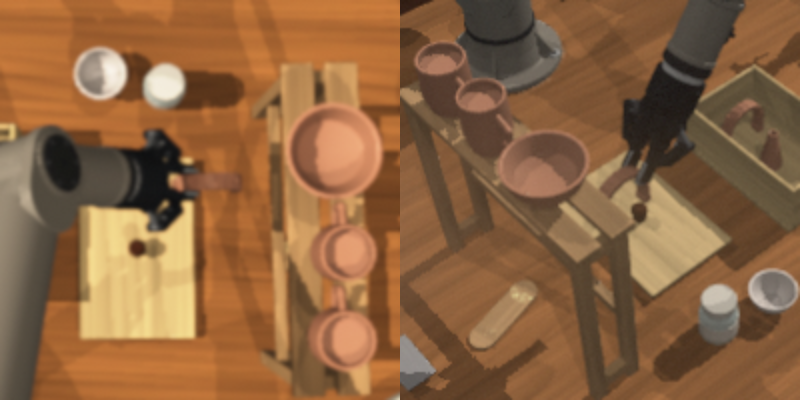

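```bash
cat > held.py <<'E'
from h import *
from scipy.optimize import least_squares
def held(pic,dep,c,zorg):
    C=cloud("top",dep); x,y,z=np.moveaxis(C,-1,0); H,S,V=cv2.split(cv2.cvtColor(pic,cv2.COLOR_BGR2HSV))
    m=(abs(x-c[0])<25)&(abs(y-c[1])<52)&(z>zorg+30)&(z<zorg+100)&((H<12)|(H>172))&(S>70); P=C[m]
    r=least_squares(lambda q:np.hypot(P[:,1]-q[0],P[:,2]-q[1])-45,[c[1],zorg+40],loss="soft_l1")
    print("n",m.sum(),"arch y,z",r.x,"expected",c[1],zorg+40,"x",np.percentile(P[:,0],[3,50,97]),"exp",c[0],"slope",np.polyfit(P[:,1],P[:,0],1)[0])
    far=P[P[:,1]<c[1]-25]; print("low end z min",P[:,2].min(), "y ext",np.percentile(P[:,1],[1,99]))
E
python3 - <<'E'
from held import *
ry=.055; r=np.array([544.,-257,0]); ex,ey=axes(ry); h=r+65*ey-100*ex
held(cv2.imread("pics/top2.png"),np.load("top2.npy"),h,184)
E
```

```text
n 281 arch y,z [-149.81255325  223.24234417] expected -153.57801399948076 224 x [594.00991547 604.4727764  615.40449497] exp 603.4044847777371 slope -0.042073824653250415
low end z min 216.48330330015483 y ext [-192.78842686 -106.8179171 ]
```

```bash
cat >> h.py <<'E'
def hang(h,ry):
    "h: corrected handle target xy; handle is held at 184 up in front"
    T=lambda z:tcp_for(h[0],h[1],z,ry)
    o=frame(ry,L35); t=tz(ry)
    servo_line(T(184),o,vel=110); hold(.2); st("above")
    f0=np.mean([current_force()[2] for _ in range(8)])
    servo_line(T(100),vel=110); servo_line(T(87),vel=40); st("low")
    z=87
    while z>77:
        z-=1; servo_line(T(z),vel=15); f=np.mean([current_force()[2] for _ in range(8)])-f0; print(z,round(f,1),end="; ")
        if f>1.6: break
    print()
    w=current_gripper_width()
    for w in (.258,.268,.28,.30,.42): gripper_to(w); print(round(w,3),round(current_gripper_force(),1),end="; ")
    st("released")
    servo_line(T(z)-90*t,vel=120); st("back")
E
python3 - <<'E'
from h import *
ry=.055; r=np.array([544.,-257,0]); ex,ey=axes(ry)
hang((r+65*ey+2*ex)[:2],ry)
p,d=snapshot("top"); cv2.imwrite("pics/top3.png",p); np.save("top3.npy",d)
p2,d2=snapshot("scene"); cv2.imwrite("pics/scene3.png",p2); np.save("scene3.npy",d2)
pw,_=snapshot("wrist"); 
c=lambda i,r:cv2.resize(i[r[0]:r[1],r[2]:r[3]],(400,400))
cv2.imwrite("pics/c3.png",np.hstack([c(pw,(0,420,70,490)),c(p2,(160,310,140,290))]))
E
```

```text
above t 23.14 p [ 608.  -230.2  242.8] F [-0.  -0.2 -0.4] w 0.251 g 18.2
low t 24.53 p [ 607.5 -231.2  145.7] F [ 1.  -0.4 -1. ] w 0.252 g 18.2
86 -0.3; 85 -0.8; 84 -0.7; 83 -0.4; 82 4.0; 
0.258 0.7; 0.268 0.0; 0.28 0.0; 0.3 0.0; 0.42 0.0; released t 26.92 p [ 607.7 -231.2  140.9] F [ 0.3 -0.1 -0.5] w 0.423 g 0.0
back t 27.82 p [ 604.2 -180.   214.1] F [ 0.5 -1.1 -0.3] w 0.419 g 0.0
```

View pics/c3.png

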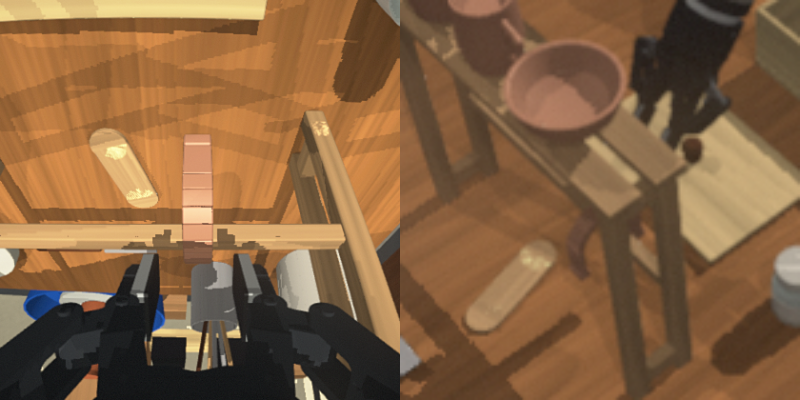

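The first handle hangs square on the rail: in the wrist view its strap at ~(198, 200) crosses the rail at ~(198, 240), and the rib is untouched. Now the near handle.

Run:
```python
from h import *
yaw=.04; o=frame(yaw,L35); c=(482.8,202.); g=tcp_for(*c,8,yaw); t=tz(yaw)
gripper_to(.38)
servo_line(np.array(current_ee_pos())+[-40,60,40],vel=200)
reach(g-140*t,o)
servo_line(g-60*t,vel=200); hold(.1)
p,d=snapshot("wrist"); cv2.imwrite("pics/w2.png",cv2.resize(p[150:400,100:460],(540,375)))
st()
```

```text
t 31.06 p [481.4 262.3 117.2] F [-0.7  0.8  0.2] w 0.379 g 0.0
```

View pics/w2.png

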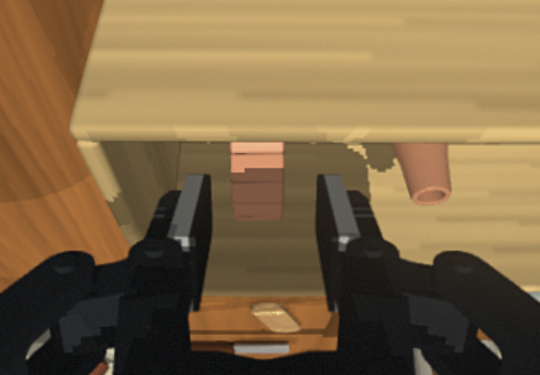

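The near handle is upright and square at crop column ~257, against a finger midline of ~264. I'll shift 2 mm toward −x and grasp.

Run:
```python
from h import *
import sys
yaw=.04; o=frame(yaw,L35); c=(480.8,202.); g=tcp_for(*c,8,yaw); t=tz(yaw)
servo_line(g-20*t,vel=80)
for k in (10,4,0):
    servo_line(g-k*t,vel=40); st(k)
    if np.linalg.norm(current_force())>12: print("contact"); sys.exit()
pinch(.285); st("grip")
```

```text
10 t 32.11 p [479.5 231.8  75. ] F [0.4 0.1 0.2] w 0.378 g 0.0
4 t 32.41 p [480.8 228.   70.5] F [ 2.9 -1.5  0.6] w 0.383 g 0.0
0 t 32.66 p [482.2 225.9  67.5] F [ 7.2 -0.9  0.5] w 0.38 g 0.0
0.279 0.0; 0.273 0.0; 0.267 0.0; 0.261 0.1; 0.255 5.0; 0.249 15.4; 
grip t 34.21 p [479.9 226.4  66.9] F [-0.3 -0.  -0.1] w 0.248 g 15.4
```

Run:
```python
from held import *
yaw=.04; g=tcp_for(480.8,202,8,yaw)
servo_line(g+[0,0,8],vel=30); st("l1")
servo_line(g+[0,0,176],vel=150); st("up")
ry=.055; r=np.array([544.,-257,0]); ex,ey=axes(ry); h=r-50*ey-100*ex
servo_line(tcp_for(*h[:2],184,ry),frame(ry,L35),vel=230); hold(.15); st("front")
p,d=snapshot("top"); cv2.imwrite("pics/top4.png",p); held(p,d,h,184)
```

```text
l1 t 34.62 p [479.9 226.4  75.1] F [ 0.1 -0.2 -1.5] w 0.254 g 15.3
up t 35.89 p [479.3 226.1 242. ] F [ 0.4 -0.6 -0.9] w 0.251 g 15.3
front t 37.77 p [ 487.7 -134.6  242.8] F [-0.9  1.7 -0.5] w 0.256 g 15.3
n 285 arch y,z [-158.67265027  223.45970731] expected -159.89982562759354 224 x [476.72468711 489.2190937  500.65853635] exp 488.5783784354133 slope -0.06711287403754404
low end z min 222.28561311437988 y ext [-199.69081362 -115.21480182]
```

Run:
```python
from h import *
ry=.055; r=np.array([544.,-257,0]); ex,ey=axes(ry)
hang((r-50*ey+1*ex)[:2],ry)
hold(.1); p,d=snapshot("wrist"); p2,_=snapshot("scene")
c=lambda i,r:cv2.resize(i[r[0]:r[1],r[2]:r[3]],(400,400))
cv2.imwrite("pics/c5.png",np.hstack([c(p,(0,420,70,490)),c(p2,(160,310,140,290))]))
P=cloud("wrist",d); x,y,z=np.moveaxis(P,-1,0); H,S,V=cv2.split(cv2.cvtColor(p,cv2.COLOR_BGR2HSV))
t,_=snapshot("top"); tl=cloud("top",_); X,Y,Z=np.moveaxis(tl,-1,0)
k=(abs(X-515)<25)&(abs(Y+62)<25)&(Z>32)&(Z<60); print("knob",k.sum(),tl[k].mean(0))
l=(abs(Z-16)<6)&(abs(X-515)<150)&(abs(Y+62)<100); l=cv2.morphologyEx(l.astype(np.uint8),cv2.MORPH_OPEN,np.ones((3,3)))
print("lid",cv2.minAreaRect(onplane("top",np.argwhere(l>0)[:,::-1],16)[:,:2].astype(np.float32)))
```

```text
above t 39.08 p [ 493.1 -235.7  242.8] F [ 0.1 -0.2 -0.2] w 0.251 g 15.3
low t 40.48 p [ 492.6 -236.5  145.7] F [ 0.2 -0.1 -0.9] w 0.25 g 15.3
86 1.2; 85 0.2; 84 -1.4; 83 0.7; 82 5.1; 
0.258 0.4; 0.268 0.0; 0.28 0.0; 0.3 0.0; 0.42 0.0; released t 42.86 p [ 492.8 -236.5  140.9] F [ 0.3 -0.1  0.2] w 0.418 g 0.0
back t 43.76 p [ 489.4 -185.2  214.2] F [-0.4 -0.5  0.3] w 0.419 g 0.0
knob 21 [523.66251957 -57.97831061  45.01925227]
lid ((516.00390625, -58.967262268066406), (274.68707275390625, 173.61886596679688), 1.972235918045044)
```

View pics/c5.png

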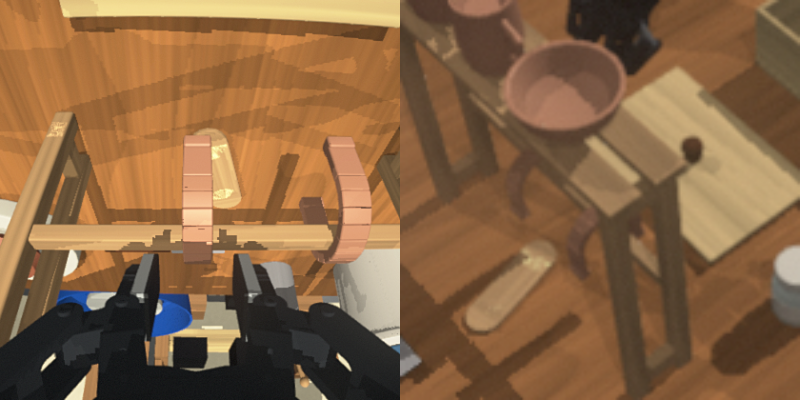

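Both handles hang across the rail, well apart. Now the lid goes back.

Run:
```python
from h import *
import sys
servo_line(np.array(current_ee_pos())+[0,60,50],vel=200)
gripper_to(.7)
reach([515,-62,120],frame(.04))
servo_line([515,-62,60],vel=150); servo_line([515,-62,21.8],vel=60); hold(.1); st("at knob")
for w in (.38,.34,.31,.0): gripper_to(w)
st("grip")
servo_line([515,-62,30],vel=40); servo_line([515,-62,170],vel=180); st("up")
servo_line([557.5,203.5,170],frame(.028),vel=200); hold(.15); st("over")
servo_line([557.5,203.5,132],vel=80); hold(.1); st("132")
z=132
while z>117.5:
    z-=1.5; servo_line([557.5,203.5,z],vel=25); f=current_force(); print(z,np.round(f,1))
    if f[2]>3: break
st("end")
```

```text
at knob t 47.12 p [515.4 -62.1  22.1] F [-0.3 -0.4  0.4] w 0.703 g 0.0
grip t 48.15 p [515.2 -62.   22.1] F [-1.7  0.1  5.5] w 0.298 g 58.7
up t 49.43 p [514.  -61.8 168.9] F [-0.7  0.1 -3.7] w 0.293 g 59.1
over t 51.08 p [557.6 202.1 170.2] F [ 0.2 -0.7 -3. ] w 0.294 g 59.1
132 t 51.8 p [558.  203.6 132.5] F [ 0.3 -0.1 -2.2] w 0.298 g 59.1
130.5 [-0.2 -0.  -3.6]
129.0 [ 0.6 -0.3 -3.6]
127.5 [-0.6 -0.1 -2.6]
126.0 [-0.2  0.2 -2.4]
124.5 [ 0.1  0.4 -2.8]
123.0 [ 0.4  0.3 -2.6]
121.5 [ 0.2  0.5 -2.5]
120.0 [ 1.2 -0.1 -1.8]
118.5 [-3.6 -0.9  7.7]
end t 54.05 p [557.8 203.6 120.2] F [-3.6 -0.9  7.7] w 0.292 g 60.1
```

Home: contact at z ≈ 120, the same as at the first grasp. Release and check.

Run:
```python
from h import *
servo_line([557.5,203.5,119.8],vel=30)
for w in (.31,.33,.36,.7): gripper_to(w)
st("rel"); servo_line([557.5,203.5,200],vel=150)
servo_line([440,300,300],vel=250); hold(.1)
p,d=snapshot("scene"); C=cloud("scene",d); x,y,z=np.moveaxis(C,-1,0)
m=(abs(z-114)<8)&(abs(x-558)<170)&(abs(y-204)<115); m=cv2.morphologyEx(m.astype(np.uint8),cv2.MORPH_OPEN,np.ones((3,3)))
P=onplane("scene",np.argwhere(m>0)[:,::-1],114); print(np.median(z[m>0]),cv2.minAreaRect(P[:,:2].astype(np.float32)))
A=C[m>0]; print("plane slopes",np.linalg.lstsq(np.c_[A,np.ones(len(A))][:,[0,1,3]],A[:,2],rcond=None)[0])
cv2.imwrite("pics/end.png",p); st()
```

```text
rel t 55.34 p [557.5 203.5 119.8] F [ 0.1  0.4 -0.2] w 0.698 g 0.0
113.32731307042695 ((560.9024658203125, 203.2283935546875), (277.4080810546875, 179.40206909179688), 1.3528704643249512)
plane slopes [ 1.19954824e-03 -2.13732766e-03  1.13144617e+02]
t 57.05 p [440.6 298.3 298.9] F [-0.1  1.2  0.2] w 0.699 g 0.0
```

View pics/end.png

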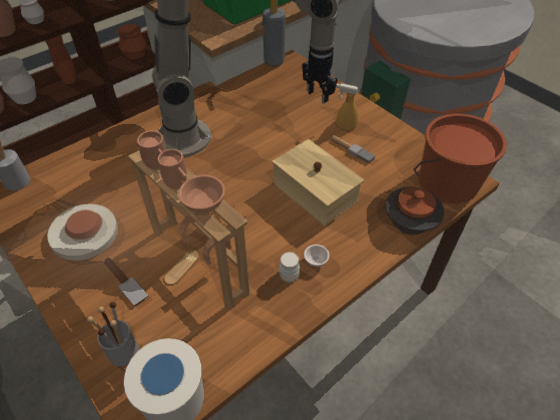

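The lid is level and home at ~(317, 175), both handles hang under the shelf at ~(190, 225) and ~(215, 240), and everything else looks unmoved.

```bash
python3 -c "
from workcell import *
print(job_done())"
```

```text
the job is handed in; nothing more can be done
None
```

I handed the job in at about 57 s, with both handles hanging square and apart on the rail, the lid level and fully home on the box, and the spout left standing; the open fingers or knuckles met about 23 N (probably a box end wall) on the first handle approach and about 7 N on the second, both under the 40 N limit, and the hand-in call returned no verdict.

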